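# Empty the machine's catch tray into the tote

## Task

Push the empty tote along the table until its long side is fully home against the base of the machine's catch tray, centred under the lip, then fold the tray's gate down and slide the two finished guide blocks off over the lip into the tote. Do not lift the tote or the blocks, leave the L-shaped offcut on the tray with the tote still home and the gate down, and do not disturb the black knob that stands beside it.

Things in the scene. Friction and masses are not known exactly. Their poses are not given: they have to be found in the camera images.
- tray: sheet-metal catch tray with a dark steel floor, on a grey pedestal, fixed to the grey machine that feeds it. Origin: on the table under the tray; x along the lip, z up, -y from the machine over the lip towards the tote. Floor top 75 above the table; inside x -105 to 105, y -120 (open lip) to 130; side and back walls 30 high, 5 thick. Machine housing, 240 high, begins at y 240; its chute slopes from there over the back wall.
- lip (a point): middle of the open lip, on the top edge of the tray floor (tray x 0, y -120, z 75); axes as the tray's
- stop (a point): foot of the pedestal's upright face (tray x 0, y -90, z 0; face 220 long along x): the tote's stop. The tray floor above it is 5 thick, underside 70 above the table, and overhangs the face by 30
- gate (a joint): angle of the steel flap that closes the lip, hinged along its lower edge at tray y -126, z 70. 0 = shut (upright, leaning 0.12 rad inward by its own weight); grows as it folds outward and down, to its stop at 2.6 where it hangs from the lip into the tote. No latch: pushed outward from inside by about 0.5 rad (under 1 N) it falls open and stays
- gate_edge (a point): middle of the gate's free edge, 35 above the tray floor when shut; the flap is 196 long, 4 thick
- tote: empty grey plastic open tote, 280 (x) x 170 (y) x 60 high, walls and floor 4, about 0.5 kg, loose on the table, long side to the lip, 40 to 100 short of home. Origin: centre of its underside. Its rim passes under the tray floor; home when its long side meets the pedestal's face, centre then at tray x 0, y -175 (within 30 along the lip, 12 off the face, 0.1 rad). Pushing takes 2 to 7 N
- block_a: finished guide block: white plastic, 44 x 44 x 28, about 60 g, a base 14 high with two parallel ridges (12 wide, 14 high) along its y and a 20 wide trough between. It starts lying flat on the tray floor, ridges up. Origin: centre of its underside
- block_b: finished guide block: white plastic, 44 x 44 x 28, about 60 g, a base 14 high with two parallel ridges (12 wide, 14 high) along its y and a 20 wide trough between. It starts lying flat on the tray floor, ridges up. Origin: centre of its underside
- block_a_mid (a point): middle of block_a, 14 above its underside
- block_b_mid (a point): middle of block_b, 14 above its underside
- offcut: L-shaped offcut of the same white plastic, bars 14 wide and 12 high, one 48 long (along x) and one that makes it 44 in y; about 25 g, lying flat on the tray floor. Origin: underside, about the middle of its outline. It and the two blocks stand in three lanes about 64 apart along the lip, in any order.
- clamp_knob: small black plastic hand knob standing on the table beside the tote's bay, 40 dia x 36 high; bystander. Origin: centre of its underside
Not all that is in view belongs to the job. What is shaped like the block_a but orange is not meant.

How it is judged:
By the outcome, as a careful person would: the job done as asked, in the order asked, and still so for the second after the job is handed in, with the robot touching nothing.
It also fails if it takes over 64 s, if anything falls off the work surface, if the arm or the gripper's body presses on something with over 40 N, if the wrist force passes 120 N, or if a joint passes its speed limit or range.

## Robot

A 6-joint arm with a two-finger parallel gripper is mounted at the origin on the work surface. World frame = base frame: x ahead of the robot, y to its left, z up, the work surface at z = 0. Lengths are in mm, angles in rad, forces in N, time in s.
With the tool pointing down it reaches from about 350 to 875 mm from the base axis. Payload 15.5 kg.
Tool frame: the origin (TCP) lies on the centre line of the jaws, within the pads' length; the fingertips stand 22 mm ahead of it and the grasp point (between the pads) lies 3 mm ahead of it (env.tcp_to_tips is the distance from the TCP to the fingertips, in mm); z points along the fingers, y is the direction in which the jaws open and shut (so a half turn about z gives the same grasp; the last joint's range is limited). The gripper opens to 85 mm and grips with 20 to 120 N. Pads are 22 mm wide; open, the fingers measure 114 mm over their backs; the gripper's body (76 mm by 85 mm) begins 54 mm behind the grasp point. The pads swing forward as they close: fully open they stand 13 mm farther back than shut.
Start: joints at [1.125, 0.494, 1.345, -0, 1.302, -0.096], TCP at [214.189, 587.154, 231.677] pointing down, gripper open.
Joint ranges: [-2.91, 2.91], [-0.82, 2.16], [0.22, 2.67], [-1.22, 4.37], [0.12, 2.79], [-3.08, 3.08]. Speed limits (rad/s): [1.89, 1.89, 2.57, 3.01, 3.01, 3.01].

## Interface

Orientations are given as a 3x3 rotation matrix whose columns are the frame's x, y, z axes.
In Python, from cell import env gives the robot as it stands.
- The arm moves only by the shell command python3 -m handwheel 'ROWS' [FORCE]. ROWS is a JSON object of lists of equal length, an entry for each row: "delta_pos": the shift along the tool's x, y, z in units of 40 mm (1.0 is 40 mm), a list of three; "spin": the turn about the tool's z in units of 5 degrees (1.0 is 5 degrees); "claw": the finger opening in mm, from 0 to 85.4. A call has 1 to 8 rows; each row is the pose to reach, as a shift and turn from the pose measured when the call began, along the tool's axes at that moment; what a row does not reach only later rows make up. A row lasts 1/8 s, in which the tool goes at most 62.5 mm and 10.7 degrees, less where a joint would pass 70% of its speed; a pose out of reach is approached as far as the arm can. A call with a gripper value outside its range is refused whole. The fingers move at their own pace and stop on an object; FORCE is the grip in N (left out, the last holds). Time passes only in rows, so rows that repeat a pose let the fingers close. It gives the time, the measured TCP pose, the force and the opening at its end, in the units of the state.
- env.sense(): the state, without advancing time (a new reading comes with each control period).
- env.capture(name): name is "scene" or "top"; returns (picture, depth): 384x512x3 uint8, red, green, blue; 384x512 float32, mm along the optical axis (not along the pixel's ray), 0 where there is no reading.
- env.calibration(name): a dict with "camera_matrix" (3x3 intrinsics, pixels), "k1" (the pictures are not rectified: a ray, as slopes to the right and down, at radius r is drawn at 1 + k1 r^2 times it, then the intrinsics apply), "cam_to_world" (4x4, takes a point from camera to world coordinates). Camera axes: x right, y down, z forward; pixel columns grow to the right and rows downward; lengths in mm; the calibration is good to about 2 mm. A picture is of the moment at which its call begins. calibration takes no time and is no camera call.
- env.hand_in(): hands the job in, once; it reports no verdict.
The state is a dict: "time": time; "qpos": joint angles; "qd": joint speeds; "tau": joint torques, N m; "tcp_pos": TCP position; "eef_rot": TCP orientation; "contact_force": force on the tool from outside, world axes, zero at the start; "ft_torque": the same for the moment, N m; "gripper_width": finger opening in mm.
Only numpy, scipy, OpenCV 4.12 (cv2) and the standard library are available. Lean on these libraries where they do the work, as an engineer would, in place of code of your own. Each camera call takes 0.05 s, during which the arm holds its last target.

## Working session

There is one attempt and no reset: what is moved stays moved. The work goes in short steps, Python scripts to look and compute and a shell command to move; the robot and the scene stay as the last step left them, time stands still between calls to the robot, and variables do not carry over. Pictures are saved under pics/ and viewed, and the job is handed in when it is done.

```bash
ls; mkdir -p pics; python3 - <<'E'
from cell import env
import cv2,numpy as np
for n in("scene","top"):
    p,d=env.capture(n); cv2.imwrite(f"pics/{n}0.png",p[:,:,::-1]); np.save(f"pics/{n}0.npy",d); cv2.imwrite
    c=env.calibration(n); print(n,c["camera_matrix"],c["k1"],np.round(c["cam_to_world"],3))
s=env.sense();print(s, env.tcp_to_tips)
E
```

```text
pics
scene [[423.72903568   0.         247.20845606]
 [  0.         423.72903568 189.66760518]
 [  0.           0.           1.        ]] -0.0980794172236748 [[ 6.700000e-02  7.950000e-01 -6.030000e-01  1.072321e+03]
 [ 9.980000e-01 -5.100000e-02  4.400000e-02 -4.997900e+01]
 [ 4.000000e-03 -6.050000e-01 -7.960000e-01  6.904110e+02]
 [ 0.000000e+00  0.000000e+00  0.000000e+00  1.000000e+00]]
top [[378.54529855   0.         255.25074204]
 [  0.         378.54529855 190.10946778]
 [  0.           0.           1.        ]] -0.07700675071194643 [[-1.20000e-02 -9.90000e-01  1.41000e-01  5.29808e+02]
 [-1.00000e+00  1.50000e-02  2.20000e-02 -1.80300e+01]
 [-2.30000e-02 -1.41000e-01 -9.90000e-01  7.64086e+02]
 [ 0.00000e+00  0.00000e+00  0.00000e+00  1.00000e+00]]
{'time': 0.1, 'qpos': array([ 1.12552627e+00,  4.94115077e-01,  1.34607384e+00, -3.33865205e-05,
        1.30250716e+00, -9.55041936e-02]), 'qd': array([-0.0015606 , -0.0014026 , -0.00052059,  0.0005793 , -0.0009547 ,
       -0.00029172]), 'tau': array([ 2.69044882e-03, -8.83581376e+01, -3.84558070e+01, -1.30417598e-04,
        5.20644928e-03, -3.45335877e-05]), 'tcp_pos': array([214.04065313, 586.85571668, 231.16201502]), 'eef_rot': array([[-9.39455996e-01,  3.42669277e-01, -4.46191169e-04],
       [ 3.42669559e-01,  9.39455456e-01, -1.00969477e-03],
       [ 7.31853524e-05, -1.10145993e-03, -9.99999391e-01]]), 'contact_force': array([ 0.46493652, -0.18701349, -0.11872479]), 'ft_torque': array([-0.00332952,  0.03016004,  0.05319511]), 'gripper_width': 85.55466437681243} 22.0
```

View pics/scene0.png

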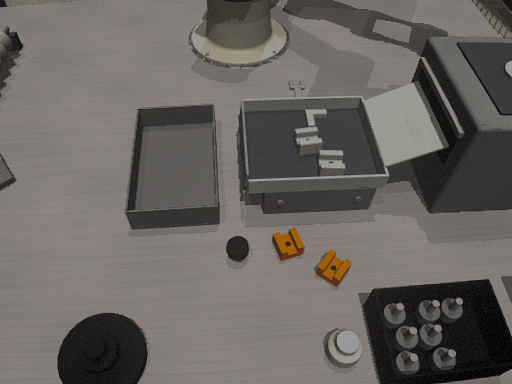

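View pics/top0.png

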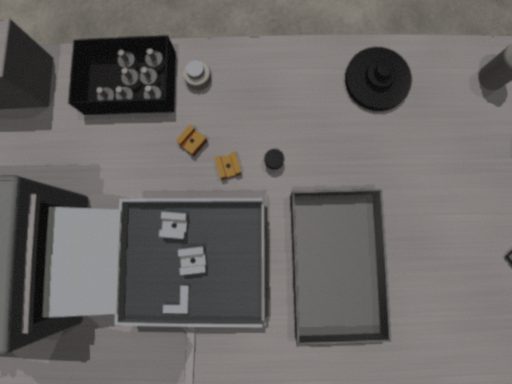

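```bash
cat > h.py <<'E'
from cell import env
import cv2,numpy as np
def ray(n,u,v):
    c=env.calibration(n);K=c["camera_matrix"]
    D=np.array([c["k1"],0,0,0.])
    p=cv2.undistortPoints(np.array([[[u,v]]],float),K,D)[0,0]
    T=c["cam_to_world"]; return T[:3,3],T[:3,:3]@np.array([p[0],p[1],1])
def onz(n,u,v,z):
    o,d=ray(n,u,v); return o+d*(z-o[2])/d[2]
def dep(n,D,u,v):
    o,d=ray(n,u,v); return o+d*D[int(round(v)),int(round(u))]
def cap(n,tag,crop=None,s=1):
    p,d=env.capture(n)
    p=p[:,:,::-1]; np.save(f"pics/{n}_{tag}.npy",d); cv2.imwrite(f"pics/{n}_{tag}_raw.png",p)
    if crop: x0,y0,x1,y1=crop; p=p[y0:y1,x0:x1]
    p=cv2.resize(p,None,fx=s,fy=s,interpolation=cv2.INTER_CUBIC); cv2.imwrite(f"pics/{n}_{tag}.png",p)
    return d
E
python3 - <<'E'
import cv2
p=cv2.imread("pics/top0.png")[180:350,110:400]
p=cv2.convertScaleAbs(p,alpha=1.5,beta=20)
cv2.imwrite("pics/topz.png",cv2.resize(p,None,fx=2.7,fy=2.7,interpolation=cv2.INTER_CUBIC))
p=cv2.imread("pics/scene0.png")[85:265,120:400]
p=cv2.convertScaleAbs(p,alpha=1.5,beta=20)
cv2.imwrite("pics/scenez.png",cv2.resize(p,None,fx=2.8,fy=2.8,interpolation=cv2.INTER_CUBIC))
E
```

```text
(no output)
```

View pics/topz.png

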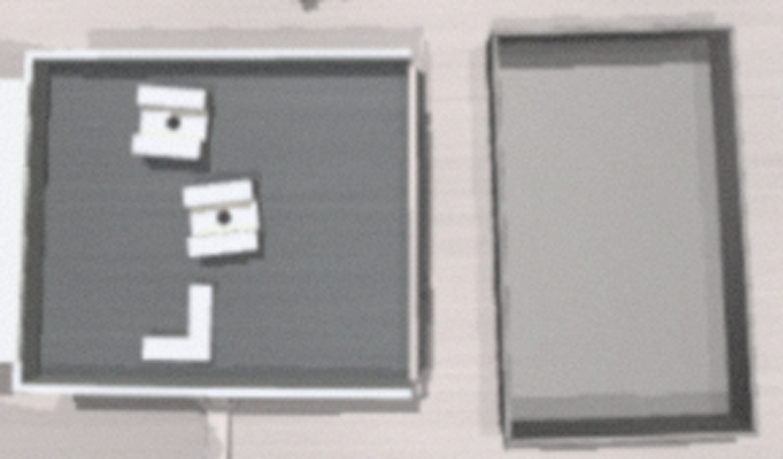

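View pics/scenez.png

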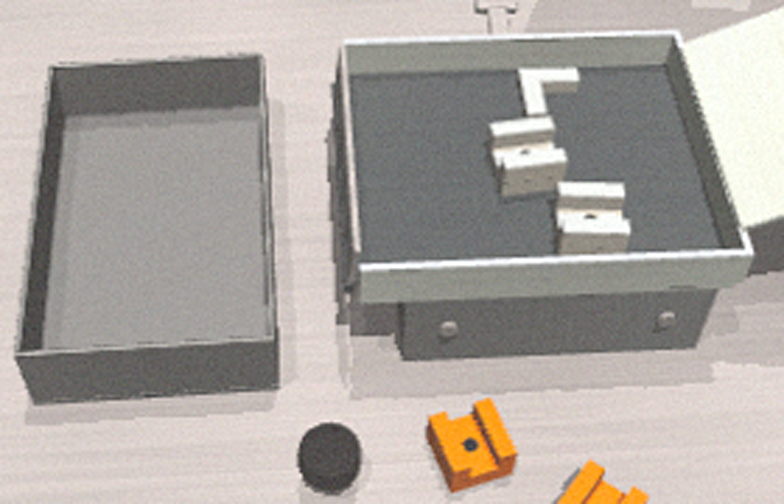

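```bash
cat >> h.py <<'E'
def tz(x,y,z): return onz("top",110+x/2.7-.3,180+y/2.7-.3,z)
def sz(x,y,z): return onz("scene",120+x/2.8-.3,85+y/2.8-.3,z)
E
python3 - <<'E'
from h import *
np.set_printoptions(precision=1,suppress=True)
for nm,f,pts in [("tray105 top",tz,[(27,52,105),(410,52,105),(410,395,105),(16,390,105)]),
 ("tray scene",sz,[(750,250,105),(360,268,105),(343,40,105),(678,33,105)]),
 ("tote top",tz,[(490,35,60),(733,30,60),(756,433,60),(506,447,60)]),
 ("tote sc",sz,[(278,348,60),(18,356,60),(49,66,60),(262,56,60)]),
 ("holes",tz,[(173,122,89),(223,217,89)]),("holes s",sz,[(591,217,89),(525,152,89)]),
 ("offcut top z87",tz,[(188,284,87),(212,285,87),(210,360,87),(142,360,87),(142,338,87)]),
 ("blk1 top 103",tz,[(138,85,103),(207,88,103),(201,160,103),(132,154,103)]),
 ("blk2 top 103",tz,[(183,186,103),(251,180,103),(258,250,103),(188,257,103)]),
 ("knob t",lambda a,b,c:onz("top",a,b,c),[(275,158,36)]),("knob s",lambda a,b,c:onz("scene",a,b,c),[(238,243,36)]),
 ("gate",tz,[(410,62,110),(412,380,110)]),("gate s",sz,[(358,252,110),(343,50,110)]),]:
    print(nm)
    for p in pts: print(f(*p))
E
```

```text
tray105 top
[611.6 238.7 105. ]
[608.1 -14.6 105. ]
[391.9 -11.6 105. ]
[394.2 239.7 105. ]
tray scene
[609.4 238.1 105. ]
[608.4 -14.5 105. ]
[391.4 -12.3 105. ]
[397.  241.1 105. ]
tote top
[624.5 -70.   60. ]
[ 625.4 -239.5   60. ]
[ 353.5 -242.1   60. ]
[347.8 -74.6  60. ]
tote sc
[635.1 -69.1  60. ]
[ 631.  -237.2   60. ]
[ 353.7 -242.9   60. ]
[354.  -74.5  60. ]
holes
[565.3 143.7  89. ]
[502.7 109.6  89. ]
holes s
[561.8 144.7  89. ]
[499.1 109.5  89. ]
offcut top z87
[459.3 132.8  87. ]
[458.7 117.   87. ]
[410.7 118.   87. ]
[410.5 162.8  87. ]
[424.6 162.9  87. ]
blk1 top 103
[589. 164. 103.]
[586.5 118.2 103. ]
[539.8 121.6 103. ]
[544.1 167.  103. ]
blk2 top 103
[523.2 133.2 103. ]
[526.7  89.  103. ]
[482.3  84.3 103. ]
[478.  129.4 103. ]
knob t
[696.9 -41.8  36. ]
knob s
[693.9 -38.2  36. ]
gate
[601.  -14.5 110. ]
[402.1 -13.1 110. ]
gate s
[599.4 -15.2 110. ]
[408.3 -13.3 110. ]
```

```bash
python3 - <<'E'
from h import *
np.set_printoptions(precision=0,suppress=True)
D=np.load("pics/top0.npy")
for v in (215,255,300):
  for u in (30,55,70,85,100,110,115,119): print((u,v),dep("top",D,u,v))
S=np.load("pics/scene0.npy")
print([dep("scene",S,u,v) for u,v in [(370,100),(410,90),(385,160),(430,145),(425,40),(512-5,60)]])
E
python3 -m handwheel '{"delta_pos":[[0,0,-0.5],[0,0,-1.2],[0,0,-2],[0,0,-3],[0,0,-3],[0,0,-3],[0,0,-3],[0,0,-3]],"spin":[2,4,6,8,10,12,14,14],"claw":[85,85,85,85,85,85,85,85]}' 40
```

```text
(30, 215) [576. 343. 204.]
(55, 215) [580. 331. 154.]
(70, 215) [581. 311. 142.]
(85, 215) [581. 288. 134.]
(100, 215) [582. 265. 124.]
(110, 215) [582. 251. 116.]
(115, 215) [582. 243. 112.]
(119, 215) [582. 237. 110.]
(30, 255) [515. 338. 206.]
(55, 255) [514. 328. 152.]
(70, 255) [513. 307. 142.]
(85, 255) [513. 286. 131.]
(100, 255) [513. 264. 120.]
(110, 255) [513. 248. 116.]
(115, 255) [513. 241. 111.]
(119, 255) [513. 237. 104.]
(30, 300) [447. 337. 202.]
(55, 300) [440. 326. 150.]
(70, 300) [439. 305. 141.]
(85, 300) [438. 283. 131.]
(100, 300) [437. 262. 120.]
(110, 300) [436. 247. 113.]
(115, 300) [436. 240. 109.]
(119, 300) [434. 237.  98.]
[array([421., 251., 115.]), array([434., 322., 150.]), array([581., 240., 111.]), array([581., 314., 146.]), array([ 30., 546.,  -2.]), array([463., 476., 244.])]
time: 1.1
tcp_pos: [214.0, 586.9, 350.9]
eef_rot: [[-0.0, 1.0, -0.001], [1.0, 0.0, -0.002], [-0.002, -0.001, -1.0]]
contact_force: [-0.1, -0.0, -0.0]
gripper_width: 85.0
```

```bash
python3 -m handwheel '{"delta_pos":[[-0.7,0.25,0],[-2,0.65,0],[-3.5,1.1,0],[-5,1.6,0],[-6.5,2.1,0],[-8,2.6,0],[-9.5,3,0],[-11,3.5,0]],"spin":[0,0,0,0,0,0,0,0],"claw":[85,85,85,85,85,85,85,85]}'
python3 -m handwheel '{"delta_pos":[[-1.5,0.5,0],[-3,1,0],[-4.5,1.5,0],[-6,2,0],[-7.5,2.5,0],[-9,2.9,0],[-10,3.2,0],[-10.5,3.4,0]],"spin":[0,0,0,0,0,0,0,0],"claw":[85,85,85,85,85,85,85,85]}'
```

```text
time: 2.1
tcp_pos: [353.2, 147.6, 351.6]
eef_rot: [[-0.006, 1.0, -0.0], [1.0, 0.006, -0.001], [-0.001, -0.0, -1.0]]
contact_force: [1.3, -0.1, 0.6]
gripper_width: 85.1
time: 3.1
tcp_pos: [491.8, -274.1, 351.6]
eef_rot: [[-0.009, 1.0, -0.001], [1.0, 0.009, -0.001], [-0.001, -0.001, -1.0]]
contact_force: [0.1, 0.8, -0.8]
gripper_width: 84.9
```

```bash
python3 -m handwheel '{"delta_pos":[[-0.15,0,0.8],[-0.15,0,2],[-0.15,0,3.4],[-0.15,0,4.8],[-0.15,0,6],[-0.15,0,7],[-0.15,0,7.6],[-0.15,0,7.75]],"spin":[0,0,0,0,0,0,0,0],"claw":[85,85,85,85,85,85,85,85]}'
python3 - <<'E'
from h import *
cap("scene","1",(60,80,320,260),3)
E
```

```text
time: 4.1
tcp_pos: [490.9, -280.0, 40.2]
eef_rot: [[-0.013, 1.0, -0.003], [1.0, 0.013, 0.0], [0.0, -0.003, -1.0]]
contact_force: [-0.5, 0.1, 0.1]
gripper_width: 85.2
```

View pics/scene_1.png

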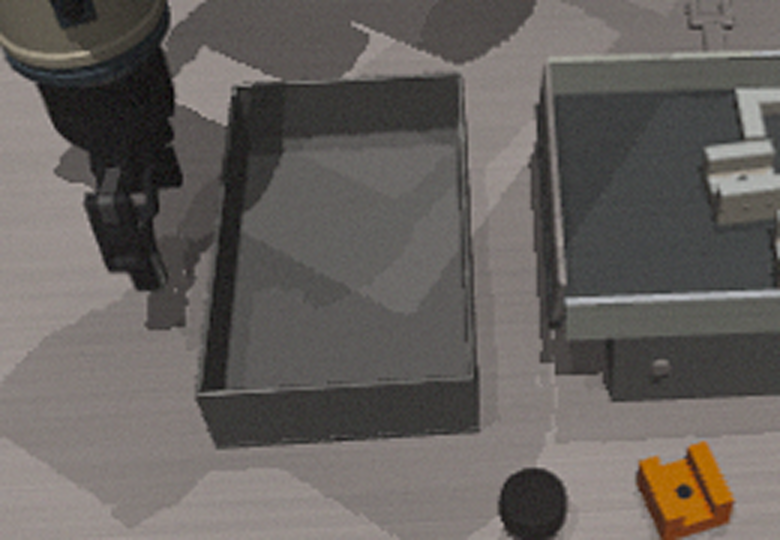

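```bash
python3 -m handwheel '{"delta_pos":[[0.3,0,0],[0.6,0,0],[0.85,0.05,0],[1.1,0.1,0],[1.4,0.15,0],[1.7,0.2,0],[2.0,0.25,0],[2.25,0.3,0]],"spin":[0,0,0,0,0,0,0,0],"claw":[85,85,85,85,85,85,85,85]}'
python3 -m handwheel '{"delta_pos":[[0.1,0,0],[0.2,0,0],[0.25,0,0]],"spin":[0,0,0],"claw":[85,85,85]}'
```

```text
time: 5.15
tcp_pos: [502.3, -189.4, 40.6]
eef_rot: [[-0.012, 1.0, -0.002], [1.0, 0.012, -0.0], [-0.0, -0.002, -1.0]]
contact_force: [-1.0, -5.2, 2.4]
gripper_width: 85.0
time: 5.52
tcp_pos: [502.2, -179.3, 40.6]
eef_rot: [[-0.012, 1.0, -0.002], [1.0, 0.012, -0.001], [-0.0, -0.002, -1.0]]
contact_force: [0.9, -4.6, 1.2]
gripper_width: 84.7
```

```bash
python3 -m handwheel '{"delta_pos":[[0.1,0,0],[0.2,0,0]],"spin":[0,0],"claw":[85,85]}'
python3 -m handwheel '{"delta_pos":[[0.05,0,0],[0.1,0,0]],"spin":[0,0],"claw":[85,85]}'
python3 - <<'E'
from h import *
cap("top","2",(110,150,420,370),2.5)
E
```

```text
time: 5.78
tcp_pos: [502.1, -171.2, 40.6]
eef_rot: [[-0.012, 1.0, -0.002], [1.0, 0.012, -0.001], [-0.0, -0.002, -1.0]]
contact_force: [-0.4, -4.2, 1.8]
gripper_width: 85.3
time: 6.02
tcp_pos: [502.0, -167.1, 40.6]
eef_rot: [[-0.012, 1.0, -0.002], [1.0, 0.012, -0.001], [-0.0, -0.002, -1.0]]
contact_force: [-0.0, -3.6, 2.2]
gripper_width: 85.2
```

View pics/top_2.png

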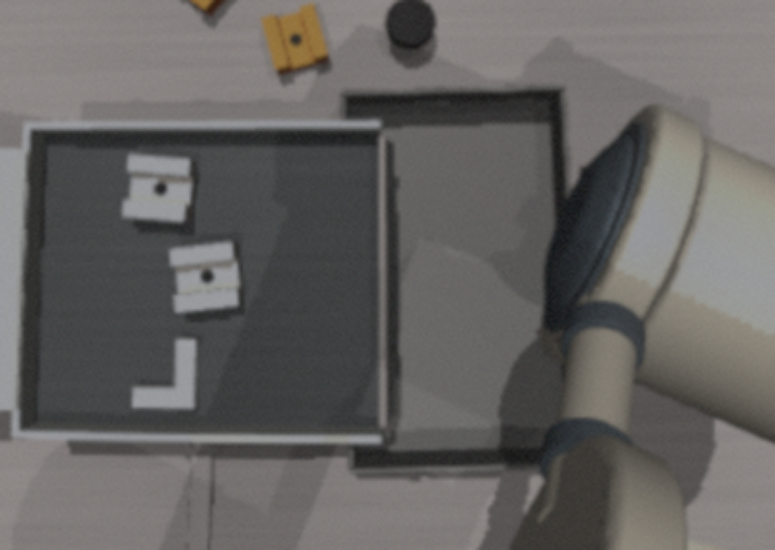

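```bash
python3 -m handwheel '{"delta_pos":[[0.05,0,0],[0.1,0,0]],"spin":[0,0],"claw":[85,85]}'
python3 -m handwheel '{"delta_pos":[[0.05,0,0],[0.1,0,0]],"spin":[0,0],"claw":[85,85]}'

```

```text
time: 6.32
tcp_pos: [501.3, -165.1, 40.7]
eef_rot: [[-0.012, 1.0, -0.003], [1.0, 0.012, -0.003], [-0.003, -0.003, -1.0]]
contact_force: [-17.8, -44.0, 4.5]
gripper_width: 85.1
time: 6.58
tcp_pos: [500.5, -164.4, 40.9]
eef_rot: [[-0.012, 1.0, -0.004], [1.0, 0.012, -0.007], [-0.007, -0.004, -1.0]]
contact_force: [-22.2, -56.3, 5.4]
gripper_width: 84.9
```

```bash
python3 -m handwheel '{"delta_pos":[[-0.3,0,0],[-0.8,0,0],[-0.9,0,-0.5],[-0.9,0,-1.3],[-0.9,0,-2.3],[-0.9,0,-3.3],[-0.9,0,-3.8],[-0.9,0,-4]],"spin":[0,0,0,0,0,0,0,0],"claw":[85,85,85,50,15,15,15,15]}'
python3 - <<'E'
from h import *
cap("top","3",(110,150,420,370),2.5)
cap("scene","3",(120,85,400,265),2.8)
E
```

```text
time: 7.58
tcp_pos: [501.9, -199.7, 202.1]
eef_rot: [[-0.012, 1.0, -0.002], [1.0, 0.012, -0.008], [-0.008, -0.002, -1.0]]
contact_force: [-0.2, -0.0, -0.6]
gripper_width: 14.9
```

View pics/top_3.png

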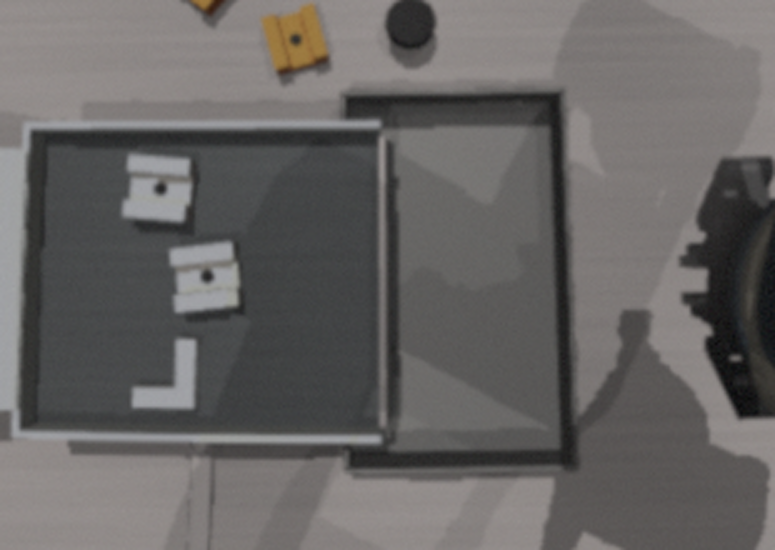

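View pics/scene_3.png

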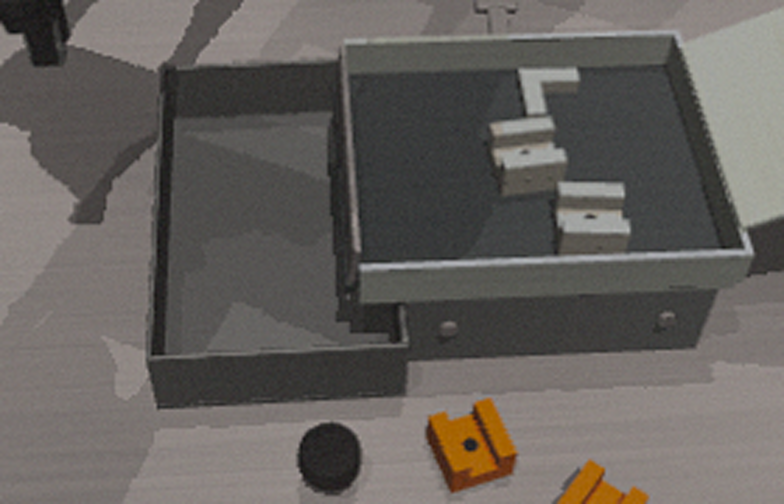

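```bash
python3 - <<'E'
from h import *
np.set_printoptions(precision=1,suppress=True)
t=lambda x,y,z: onz("top",110+x/2.5-.3,150+y/2.5-.3,z)
for p in [(562,93,60),(574,467,60),(346,95,60),(350,469,60),(381,128,110),(384,430,110)]: print(t(*p))
for p in [(150,355,60),(405,345,60),(163,68,60)]: print(sz(*p))
E
```

```text
[ 634.2 -151.7   60. ]
[ 362.  -150.9   60. ]
[635.1  10.7  60. ]
[362.6  10.4  60. ]
[604.1 -15.5 110. ]
[400.  -14.7 110. ]
[ 635.4 -151.5   60. ]
[638.   12.9  60. ]
[ 362.7 -152.4   60. ]
```

```bash
python3 -m handwheel '{"delta_pos":[[0.6,0,0],[1.8,0,0],[3.2,0,0],[4.5,0,0],[5.5,0,0],[5.9,0,0.2],[5.9,0,1],[5.9,0,1.8]],"spin":[0,0,0,0,0,0,0,0],"claw":[15,15,15,15,15,15,15,15]}'
python3 -m handwheel '{"delta_pos":[[0,0,0.3],[0,0,0.4],[-0.5,0,0.4],[-1,0,0.4],[-1.5,0,0.4],[-2,0,0.4],[-2.3,0,0.4],[-2.5,0,0.4]],"spin":[0,0,0,0,0,0,0,0],"claw":[15,15,15,15,15,15,15,15]}'
python3 - <<'E'
from h import *
cap("scene","4",(120,85,400,265),2.8)
E
```

```text
time: 8.68
tcp_pos: [498.4, 35.6, 125.8]
eef_rot: [[-0.012, 1.0, -0.004], [1.0, 0.012, -0.008], [-0.007, -0.004, -1.0]]
contact_force: [0.3, 0.4, 0.1]
gripper_width: 15.2
time: 9.68
tcp_pos: [499.8, -65.1, 110.9]
eef_rot: [[-0.011, 1.0, -0.003], [1.0, 0.011, -0.008], [-0.008, -0.003, -1.0]]
contact_force: [-0.1, 0.7, 0.2]
gripper_width: 14.9
```

View pics/scene_4.png

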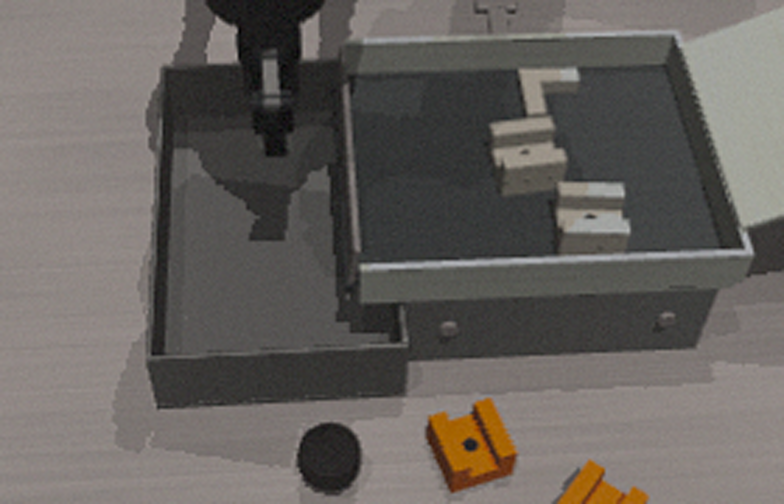

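```bash
python3 - <<'E'
from h import *
np.set_printoptions(precision=1,suppress=True)
cap("top","4")
a=cv2.imread("pics/scene_3_raw.png")[90:210,215:275];b=cv2.imread("pics/scene_4_raw.png")[90:210,215:275]
c=cv2.imread("pics/top_3_raw.png")[185:345,235:295];d=cv2.imread("pics/top_4_raw.png")[185:345,235:295]
f=lambda p,h:cv2.convertScaleAbs(cv2.resize(p,(int(p.shape[1]*h/p.shape[0]),h),interpolation=cv2.INTER_CUBIC),alpha=1.6,beta=20)
cv2.imwrite("pics/cmp.png",np.hstack([f(x,560) for x in(a,b)]+[f(x,560) for x in (c,d)])[:,:]) 
im=cv2.imread("pics/cmp.png");print(im.shape)
cv2.imwrite("pics/cmp.png",cv2.resize(im,None,fx=780/im.shape[1],fy=780/im.shape[1]))
for h in (80,90,110): print(sz(272,155,h))
E
```

```text
(560, 980, 3)
[482.3 -68.3  80. ]
[492. -68.  90.]
[511.3 -67.4 110. ]
```

View pics/cmp.png

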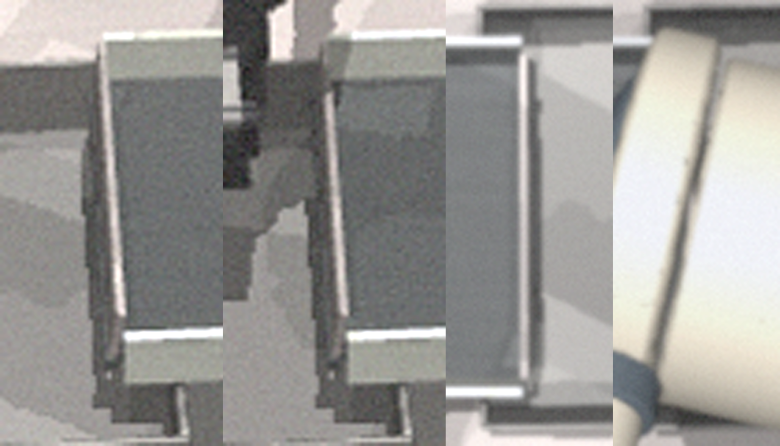

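```bash
python3 - <<'E'
from h import *
np.set_printoptions(precision=0,suppress=True)
S=np.load("pics/scene_4.npy")
for v in (120,130,136,139,142): print(v,[list(np.round(dep("scene",S,u,v))) for u in (213,217,221)])
print("gate")
for v in (115,140,160,175):print(v,[list(np.round(dep("scene",S,u,v))) for u in range(238,250,2)])
S=np.load("pics/scene_3.npy")
print("before")
for v in (115,140,160,175):print(v,[list(np.round(dep("scene",S,u,v))) for u in range(238,250,2)])
E
```

```text
120 [[np.float64(559.0), np.float64(-70.0), np.float64(207.0)], [np.float64(559.0), np.float64(-63.0), np.float64(206.0)], [np.float64(559.0), np.float64(-57.0), np.float64(206.0)]]
130 [[np.float64(545.0), np.float64(-72.0), np.float64(170.0)], [np.float64(540.0), np.float64(-65.0), np.float64(164.0)], [np.float64(537.0), np.float64(-58.0), np.float64(162.0)]]
136 [[np.float64(513.0), np.float64(-74.0), np.float64(123.0)], [np.float64(521.0), np.float64(-66.0), np.float64(131.0)], [np.float64(519.0), np.float64(-59.0), np.float64(128.0)]]
139 [[np.float64(513.0), np.float64(-74.0), np.float64(116.0)], [np.float64(521.0), np.float64(-67.0), np.float64(122.0)], [np.float64(519.0), np.float64(-59.0), np.float64(120.0)]]
142 [[np.float64(414.0), np.float64(-79.0), np.float64(4.0)], [np.float64(416.0), np.float64(-70.0), np.float64(5.0)], [np.float64(415.0), np.float64(-62.0), np.float64(3.0)]]
gate
115 [[np.float64(359.0), np.float64(-20.0), np.float64(31.0)], [np.float64(417.0), np.float64(-18.0), np.float64(84.0)], [np.float64(444.0), np.float64(-16.0), np.float64(108.0)], [np.float64
[... 1935 characters left out ...]
[[np.float64(472.0), np.float64(-27.0), np.float64(5.0)], [np.float64(472.0), np.float64(-22.0), np.float64(5.0)], [np.float64(532.0), np.float64(-21.0), np.float64(73.0)], [np.float64(552.0), np.float64(-19.0), np.float64(96.0)], [np.float64(565.0), np.float64(-16.0), np.float64(110.0)], [np.float64(533.0), np.float64(-10.0), np.float64(73.0)]]
175 [[np.float64(513.0), np.float64(-29.0), np.float64(4.0)], [np.float64(513.0), np.float64(-25.0), np.float64(4.0)], [np.float64(567.0), np.float64(-23.0), np.float64(71.0)], [np.float64(580.0), np.float64(-20.0), np.float64(85.0)], [np.float64(596.0), np.float64(-18.0), np.float64(105.0)], [np.float64(598.0), np.float64(-14.0), np.float64(108.0)]]
```

```bash
python3 - <<'E'
from h import *
for t,us,vs in (("4",range(208,226,2),range(132,146)),("1",range(88,122,3),range(150,190,3))):
    S=np.load(f"pics/scene_{t}.npy"); print(t,"z (x)  ",list(us))
    for v in vs: print(v,["%d/%d"%tuple(dep("scene",S,u,v)[[2,0]]) for u in us])
E
```

```text
4 z (x)   [208, 210, 212, 214, 216, 218, 220, 222, 224]
132 ['4/382', '4/382', '158/537', '141/520', '140/520', '140/520', '139/520', '131/512', '4/384']
133 ['4/386', '4/386', '129/511', '137/519', '136/518', '137/520', '136/519', '128/511', '5/389']
134 ['3/388', '5/389', '128/513', '129/514', '134/519', '134/519', '133/519', '126/512', '7/394']
135 ['6/394', '4/392', '126/513', '126/514', '131/518', '133/520', '130/518', '123/512', '3/393']
136 ['4/395', '2/393', '3/395', '122/512', '128/518', '127/518', '128/519', '122/513', '3/396']
137 ['5/399', '5/399', '3/398', '121/513', '126/519', '123/516', '127/520', '117/511', '4/400']
138 ['3/400', '2/399', '4/402', '117/513', '123/519', '122/518', '121/517', '115/511', '116/513']
139 ['2/402', '4/404', '6/407', '114/512', '121/519', '120/519', '122/521', '114/513', '1/404']
140 ['4/407', '5/409', '3/407', '112/513', '117/518', '117/518', '115/517', '113/515', '4/410']
141 ['4/410', '6/412', '4/411', '4/412', '2/409', '4/412', '3/411', '1/409', '4/413']
142 ['4/413', '4/413', '1/411', '5/416', '2/412', '2/413', '3/415', '3/414', '5/416'
[... 1333 characters left out ...]
481']
174 ['0/484', '0/486', '0/486', '0/487', '0/487', '-2/485', '67/545', '65/543', '63/542', '58/538', '0/490', '0/490']
177 ['-1/492', '0/495', '0/495', '0/495', '0/495', '-1/494', '-2/494', '0/496', '1/498', '0/497', '-1/497', '0/498']
180 ['0/502', '0/502', '-1/501', '0/502', '1/505', '1/505', '0/504', '0/504', '1/506', '0/506', '-1/505', '0/506']
183 ['0/510', '0/510', '1/512', '0/511', '0/512', '1/513', '0/513', '-1/512', '0/513', '0/514', '0/514', '0/514']
186 ['0/518', '0/518', '0/519', '0/520', '0/519', '1/521', '1/521', '0/520', '0/521', '-1/520', '0/522', '-1/521']
189 ['0/526', '1/528', '0/526', '-1/526', '0/528', '0/528', '0/528', '0/529', '-1/528', '-3/527', '0/531', '0/531']
```

```bash
python3 -m handwheel '{"delta_pos":[[0,0,-0.6],[0,0,-1],[1,0,-1],[2,0,-1],[2.5,0,-0.7],[2.5,0,0],[2.5,0,0.2],[2.5,0,0.2]],"spin":[0,0,0,0,0,0,0,0],"claw":[15,15,15,15,15,15,15,15]}'
python3 -m handwheel '{"delta_pos":[[0,0,0.1],[0,0,0.2]],"spin":[0,0],"claw":[15,15]}'
python3 - <<'E'
from h import *
cap("scene","5",(170,60,310,180),5)
S=np.load("pics/scene_5.npy")
us=range(246,268,2);print(list(us))
for v in range(118,150,2): print(v,["%d/%d"%tuple(dep("scene",S,u,v)[[2,0]]) for u in us])
E
```

```text
time: 10.78
tcp_pos: [498.4, 35.1, 101.9]
eef_rot: [[-0.011, 1.0, -0.004], [1.0, 0.011, -0.008], [-0.008, -0.004, -1.0]]
contact_force: [0.0, 0.6, 0.9]
gripper_width: 14.8
time: 11.02
tcp_pos: [498.7, 34.8, 94.3]
eef_rot: [[-0.011, 1.0, -0.003], [1.0, 0.011, -0.008], [-0.008, -0.003, -1.0]]
contact_force: [-0.2, 0.2, 0.8]
gripper_width: 15.0
[246, 248, 250, 252, 254, 256, 258, 260, 262, 264, 266]
118 ['75/417', '76/419', '73/416', '76/419', '74/417', '74/418', '75/419', '76/420', '74/419', '169/519', '168/519']
120 ['74/422', '76/425', '75/424', '75/424', '74/424', '72/422', '74/423', '72/422', '77/427', '163/518', '162/517']
122 ['74/428', '75/429', '73/427', '74/429', '73/428', '75/431', '75/431', '74/430', '74/431', '158/519', '160/520']
124 ['74/434', '76/436', '77/438', '75/436', '75/437', '75/437', '77/439', '73/435', '72/435', '119/483', '151/516']
126 ['74/441', '75/442', '73/440', '74/441', '75/443', '74/442', '73/441', '75/443', '73/441', '115/485', '148/518']
128 ['74/446', '73/445', '76/448', '76/449', '73/446', '75/448', '75/448', '75/449', '76/450', '113/488', '144/519'
[... 465 characters left out ...]
3']
138 ['72/473', '76/476', '73/474', '74/475', '76/477', '73/475', '73/475', '73/475', '74/476', '76/479', '110/512']
140 ['73/479', '74/481', '74/481', '75/481', '76/483', '75/482', '74/482', '75/483', '74/483', '74/483', '104/511']
142 ['109/519', '75/487', '75/487', '74/486', '74/487', '76/489', '76/489', '74/488', '75/489', '73/487', '100/513']
144 ['109/524', '73/490', '75/493', '73/491', '73/491', '73/491', '74/493', '74/493', '74/493', '76/495', '75/495']
146 ['110/530', '74/496', '75/498', '72/495', '73/497', '74/498', '72/496', '76/500', '75/499', '74/498', '75/500']
148 ['110/535', '73/502', '73/502', '74/503', '75/503', '76/505', '74/504', '75/504', '74/504', '73/503', '75/505']
```

View pics/scene_5.png

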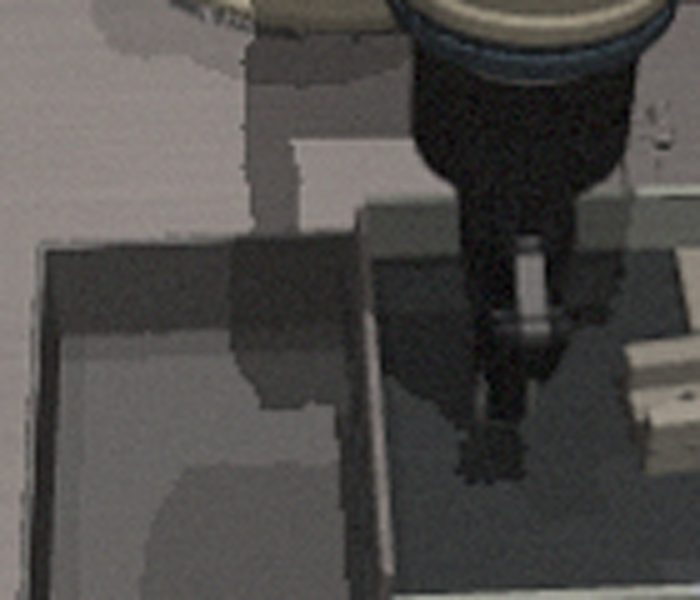

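```bash
python3 -m handwheel '{"delta_pos":[[0,0,0.2],[0,0,0.32],[-0.5,0,0.32],[-1,0,0.32],[-1.4,0,0.32],[-1.8,0,0.32],[-2.2,0,0.32],[-2.5,0,0.32]],"spin":[0,0,0,0,0,0,0,0],"claw":[15,15,15,15,15,15,15,15]}'
python3 - <<'E'
from h import *
cap("scene","6",(120,85,400,265),2.8)
E
```

```text
time: 12.08
tcp_pos: [499.5, -66.3, 81.7]
eef_rot: [[-0.011, 1.0, -0.004], [1.0, 0.011, -0.008], [-0.008, -0.004, -1.0]]
contact_force: [-0.3, 0.5, -0.2]
gripper_width: 15.0
```

View pics/scene_6.png

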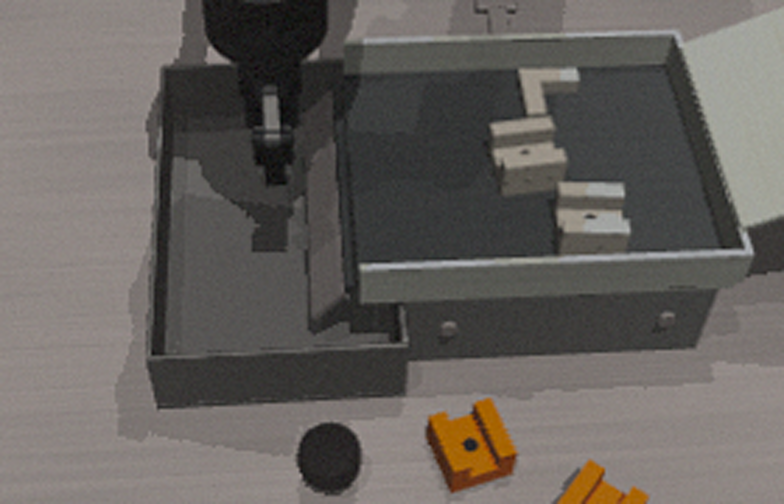

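```bash
python3 -m handwheel '{"delta_pos":[[0,0,-0.7],[0.5,0,-1.2],[1.8,0,-1.2],[3.2,0,-1.2],[4.6,0.05,-1.2],[5.4,0.1,-1.2],[5.7,0.1,-1.2],[5.7,0.1,-0.9]],"spin":[0,0,0,0,0,0,0,0],"claw":[15,15,15,15,15,15,15,15]}'
python3 - <<'E'
from h import *
cap("scene","7",(120,65,400,265),2.8)
E
```

```text
time: 13.12
tcp_pos: [501.8, 161.3, 115.9]
eef_rot: [[-0.011, 1.0, -0.002], [1.0, 0.011, -0.008], [-0.008, -0.002, -1.0]]
contact_force: [-0.1, 0.2, -0.0]
gripper_width: 15.1
```

View pics/scene_7.png

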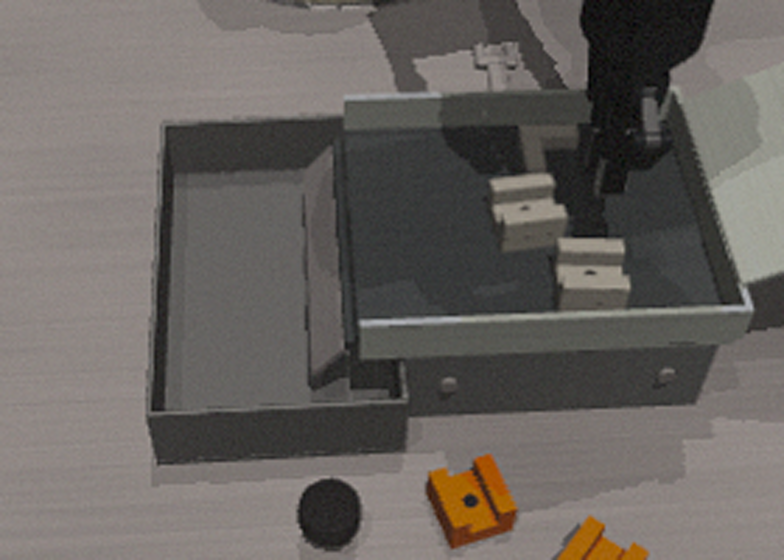

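```bash
python3 -m handwheel '{"delta_pos":[[0,0,0.6],[0,0,0.92],[-0.3,0,0.92],[-0.6,0,0.92],[-1,0,0.92],[-1.4,0,0.92],[-1.8,0,0.92],[-2.2,0,0.92]],"spin":[0,0,0,0,0,0,0,0],"claw":[15,15,15,15,15,15,15,15]}'
python3 - <<'E'
from h import *
cap("scene","8",(120,65,400,265),2.8)
E
```

```text
time: 14.18
tcp_pos: [501.6, 70.8, 78.1]
eef_rot: [[-0.01, 1.0, -0.005], [1.0, 0.01, -0.008], [-0.008, -0.005, -1.0]]
contact_force: [-0.5, 1.1, 0.1]
gripper_width: 14.5
```

View pics/scene_8.png

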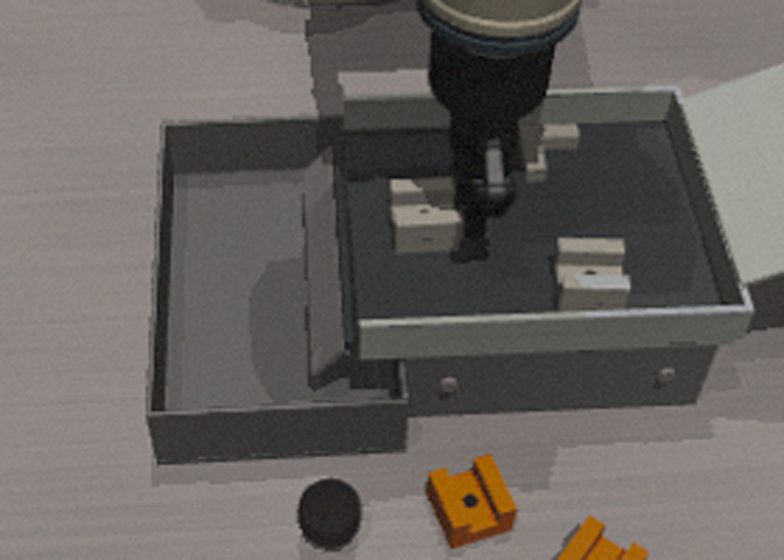

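```bash
python3 -m handwheel '{"delta_pos":[[-0.3,0,0],[-0.6,0,0],[-0.9,0,0],[-1.1,0,0],[-1.3,0,0],[-1.5,0,0],[-1.7,0,0],[-1.9,0,0]],"spin":[0,0,0,0,0,0,0,0],"claw":[15,15,15,15,15,15,15,15]}'
python3 - <<'E'
from h import *
cap("scene","9",(120,65,400,265),2.8)
E
```

```text
time: 15.22
tcp_pos: [502.4, -7.0, 78.7]
eef_rot: [[-0.01, 1.0, -0.005], [1.0, 0.01, -0.009], [-0.009, -0.005, -1.0]]
contact_force: [0.7, -0.4, 0.9]
gripper_width: 14.7
```

View pics/scene_9.png

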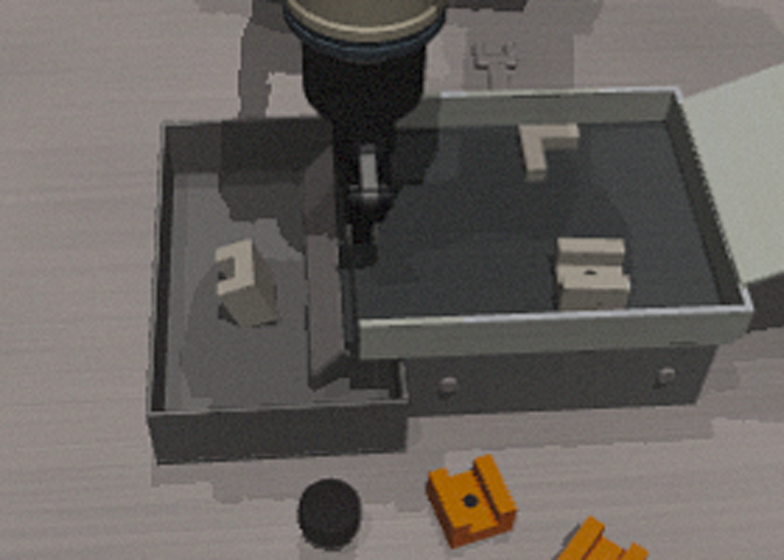

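```bash
python3 -m handwheel '{"delta_pos":[[0,0,-0.6],[0.3,0.2,-1.2],[1.6,0.6,-1.3],[3,1.1,-1.3],[4.2,1.5,-1.3],[5,1.58,-1.3],[5.05,1.58,-1.2],[5.05,1.58,-0.9]],"spin":[0,0,0,0,0,0,0,0],"claw":[15,15,15,15,15,15,15,15]}'
python3 - <<'E'
from h import *
cap("scene","10",(120,65,400,265),2.8)
E
```

```text
time: 16.27
tcp_pos: [563.9, 194.8, 112.3]
eef_rot: [[-0.01, 1.0, -0.004], [1.0, 0.01, -0.009], [-0.009, -0.004, -1.0]]
contact_force: [-0.3, 0.1, -0.0]
gripper_width: 15.0
```

View pics/scene_10.png

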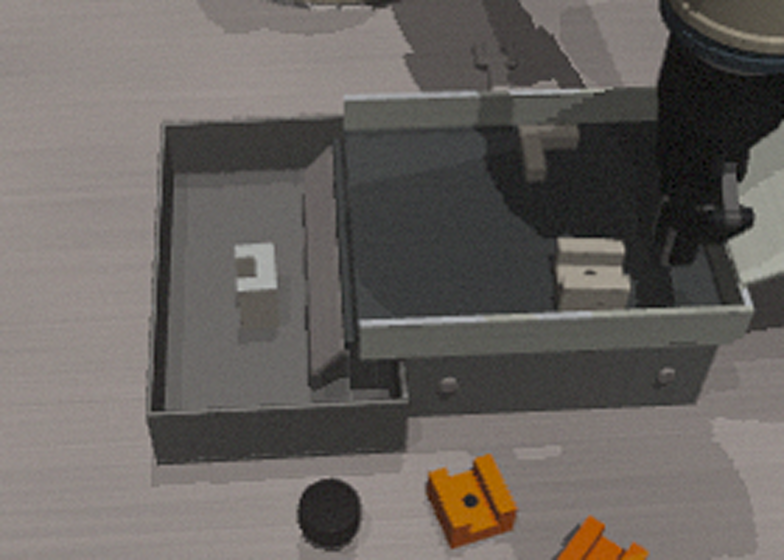

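```bash
python3 -m handwheel '{"delta_pos":[[0,0,0.5],[0,0,0.83],[-0.3,0,0.83],[-0.6,0,0.83],[-1,0,0.83],[-1.4,0,0.83],[-1.8,0,0.83],[-2.2,0,0.83]],"spin":[0,0,0,0,0,0,0,0],"claw":[15,15,15,15,15,15,15,15]}'
python3 - <<'E'
from h import *
cap("scene","11",(120,65,400,265),2.8)
E
```

```text
time: 17.32
tcp_pos: [563.6, 104.6, 78.2]
eef_rot: [[-0.009, 1.0, -0.007], [1.0, 0.009, -0.01], [-0.01, -0.007, -1.0]]
contact_force: [-0.5, 0.1, 1.1]
gripper_width: 14.6
```

View pics/scene_11.png

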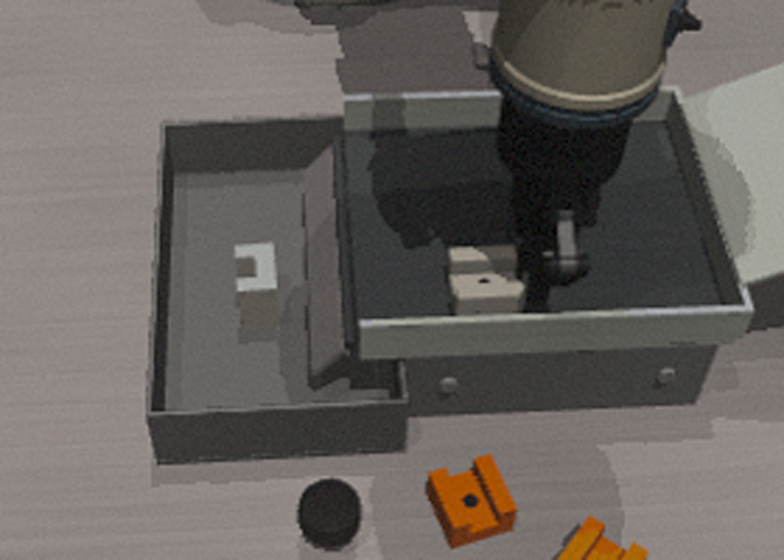

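```bash
python3 -m handwheel '{"delta_pos":[[-0.35,0,0],[-0.7,0,0],[-1.1,0,0],[-1.5,0,0],[-1.8,0,0],[-2,0,0],[-2.2,0,0],[-2.4,0,0]],"spin":[0,0,0,0,0,0,0,0],"claw":[15,15,15,15,15,15,15,15]}'
python3 -m handwheel '{"delta_pos":[[-0.2,0,0],[-0.35,0,0]],"spin":[0,0],"claw":[15,15]}'
python3 - <<'E'
from h import *
cap("scene","12",(120,65,400,265),2.8)
E
```

```text
time: 18.38
tcp_pos: [564.4, 6.8, 79.2]
eef_rot: [[-0.009, 1.0, -0.007], [1.0, 0.009, -0.01], [-0.01, -0.007, -1.0]]
contact_force: [-0.1, 0.8, 0.6]
gripper_width: 15.4
time: 18.62
tcp_pos: [564.6, -7.7, 79.3]
eef_rot: [[-0.009, 1.0, -0.007], [1.0, 0.008, -0.01], [-0.01, -0.007, -1.0]]
contact_force: [0.9, 0.5, 0.3]
gripper_width: 14.7
```

View pics/scene_12.png

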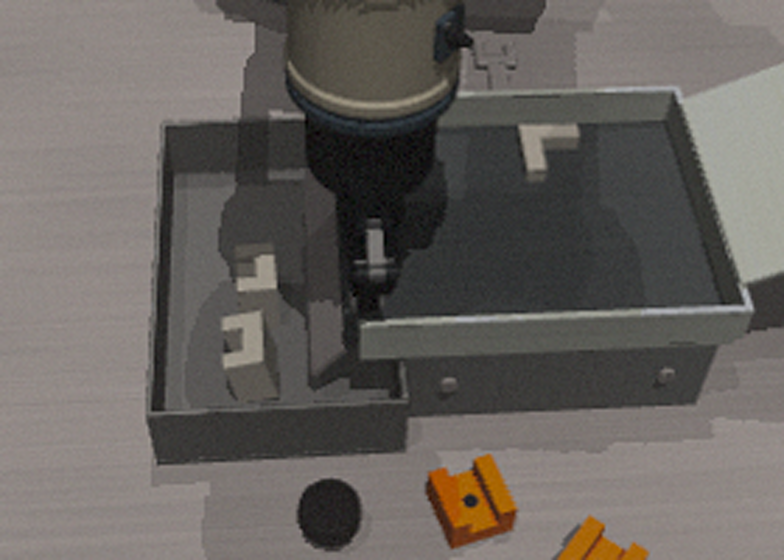

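Both blocks are in. I'll lift straight up, let everything settle, then check.

```bash
python3 -m handwheel '{"delta_pos":[[0,0,-0.5],[0,0,-1.2],[0,0,-2.2],[0,0,-3.2],[0,0,-4],[-0.3,-1,-4.3],[-0.3,-2,-4.5],[-0.3,-2.5,-4.5]],"spin":[0,0,0,0,0,0,0,0],"claw":[15,15,15,15,15,15,15,15]}'
python3 -m handwheel '{"delta_pos":[[0.7,-0.5,0],[2.2,-1,0],[3.7,-1,0],[5.2,-1,0],[6.5,-1,0],[7.5,-1,0],[8,-1,0],[8,-1,0]],"spin":[0,0,0,0,0,0,0,0],"claw":[15,15,15,15,15,15,15,15]}'
python3 - <<'E'
from h import *
cap("scene","13",(120,65,400,265),2.8)
cap("top","13",(110,150,420,370),2.5)
E
```

```text
time: 19.68
tcp_pos: [464.3, -19.1, 260.7]
eef_rot: [[-0.008, 1.0, -0.006], [1.0, 0.008, -0.01], [-0.01, -0.006, -1.0]]
contact_force: [1.4, -0.6, 0.3]
gripper_width: 15.0
time: 20.68
tcp_pos: [421.5, 301.0, 257.5]
eef_rot: [[-0.01, 1.0, -0.007], [1.0, 0.01, -0.011], [-0.011, -0.007, -1.0]]
contact_force: [-0.1, -0.2, 0.1]
gripper_width: 15.0
```

View pics/scene_13.png

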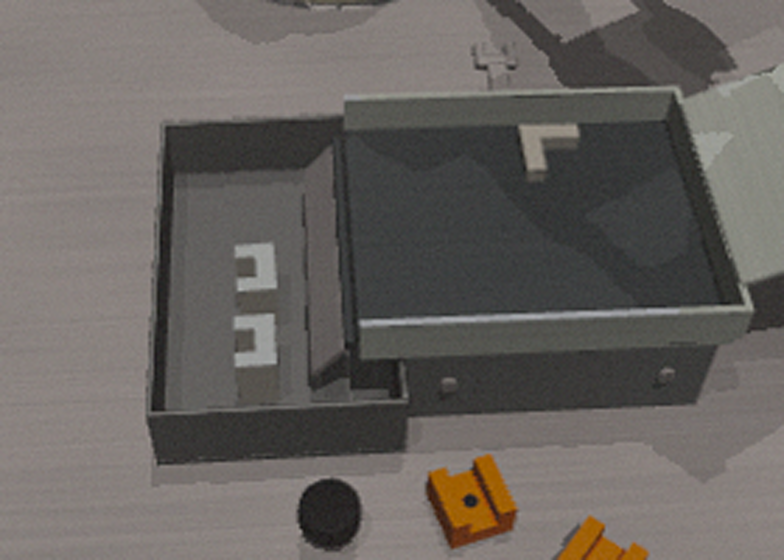

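View pics/top_13.png

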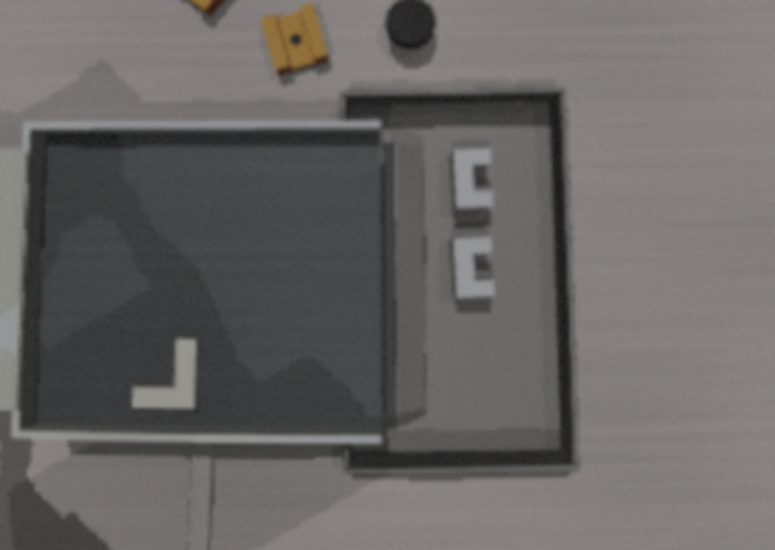

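```bash
python3 -c "
from cell import env
print(env.hand_in())"
```

```text
the job is handed in; nothing more can be done
None
```

I did the job in the order asked and handed it in at about 21 s. I pushed the tote home, folded the gate down, then slid both white blocks over the lip into the tote. Nothing was gripped or lifted.

**Last pictures (both cameras):**
- **Tote:** measured after the push at yaw about 0 and centre about (498.5, -67). Home works out at (499, -69.5), so it is within the measuring error. The final top view shows it in the same place.
- **Gate and blocks:** the gate hangs down into the tote, and both blocks are inside, each standing on end on the tote floor.
- **Offcut and knob:** the offcut is still at its starting place on the tray, and the knob is unmoved in both views.

**What failed or disagreed:**
- **First gate push missed:** both the pictures and the lack of contact put the fingertips about 25 mm higher than the stated TCP-to-tip distance implies. At first the tips passed just over the gate's edge. I corrected for this and the second push opened it.
- **Contact height on the tote:** for the same reason, the tote was pushed near its rim rather than low on the wall.
- **Force at the stop:** pressing the tote home raised the tool force to about 60 N at the fingers for around half a second. That is under the 120 N wrist limit. It exceeds the 40 N limit for the arm and gripper body, but I believe only the fingers were touching; I did not check that directly.

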